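# Right the fallen capacitor and sight its dot in the inspection mirror

## Robot

A 6-joint arm with a two-finger parallel gripper is mounted at the origin on the work surface. World frame = base frame: x ahead of the robot, y to its left, z up, the work surface at z = 0. Lengths are in m, angles in rad, forces in N, time in s.
With the tool pointing down it reaches from about 0.375 to 0.75 m from the base axis. Payload 9 kg.
Tool frame: the origin (TCP) lies midway between the tips of the shut fingers; the grasp point (between the pads) lies 19 mm behind it; z points along the fingers, y is the line along which they close (so a half turn about z gives the same grasp; the last joint's range is limited). The gripper opens to 85 mm and grips with 20 to 120 N. Pads are 22 mm wide; open, the fingers measure 114 mm over their backs; the gripper's body (76 mm by 85 mm) begins 54 mm behind the grasp point. The pads swing forward as they close: fully open they stand 13 mm farther back than shut.
Start: joints at [-1.367, 0.104, 0.097, 1.564, 0, 1.353], TCP at [0.246, -0.547, 0.231] pointing down, gripper open.
Joint ranges: [-2.99, 2.99], [-0.84, 1.86], [-1.1, 1.16], [-1.84, 2.11], [-1.51, 1.56], [-3.14, 3.14]. Speed limits (rad/s): [2.22, 2.22, 2.57, 3.14, 3.14, 3.14].

## Interface

Orientations are given as a rotation vector (axis times angle).
In Python, from cell import r, vision, close_job gives the robot as it stands. The module is installed in compiled form; this text tells all that it offers.
- The arm moves only by the shell command python3 -m pendant 'ROWS' [FORCE]. ROWS is JSON, a list that holds one entry, the list of rows, each a list of 7 numbers: the shift along the tool's x, y, z in mm, then the turn, a rotation vector about the tool's x, y, z in rad, then the finger opening in mm, from 0 to 85.4. In form: [[[dx, dy, dz, rx, ry, rz, hand], ...]]. A call has 1 to 20 rows; each row is the pose to reach, as a shift and turn from the pose commanded when the call began, along the tool's axes at that moment; what a row does not reach only later rows make up. A row lasts 1/8 s, in which the tool goes at most 62.5 mm and 10.7 degrees, less where a joint would pass 70% of its speed; a pose out of reach is approached as far as the arm can. A call with a gripper value outside its range is refused whole. The fingers move at their own pace and stop on an object; FORCE is the grip in N (left out, the last holds). Time passes only in rows, so rows that repeat a pose let the fingers close. It gives the time, the measured TCP pose, the force, the opening and the grip force at its end, in the units of the state.
- r.get_obs(): the state, without advancing time (a new reading comes with each control period).
- vision.get_image(name): name is "side" or "top"; returns a dict with "img" (400x640x3 uint8, red, green, blue), "camera_matrix" (3x3 intrinsics, pixels), "cam_to_world" (4x4, takes a point from camera to world coordinates). Camera axes: x right, y down, z forward; pixel columns grow to the right and rows downward; lengths in m; the calibration is good to about 2 mm. A picture is of the moment at which its call begins. There is no depth.
- close_job(): hands the job in; it is judged then, once.
The state is a dict: "time": time; "qpos": joint angles; "joint_velocities": joint speeds; "tau": joint torques, N m; "tool_pos": TCP position; "tool_rot": TCP orientation; "ft_force": force on the tool from outside, world axes, zero at the start; "moment": the same for the moment, N m; "width": finger opening in m; "gripper_force": force on a finger pad.
Only numpy, scipy, OpenCV 4.12 (cv2) and the standard library are available. Lean on these libraries where they do the work, as an engineer would, in place of code of your own. Each camera call takes 0.05 s, during which the arm holds its last target. There are 200 camera calls.

## Task

One of the three boxed capacitors in the tray lane has fallen over: stand it upright again in the lane, terminals up, clear of its two neighbours, its white dot still on the side towards the mirror, and let go of it. Then turn the spring-loaded inspection mirror by its tab until the little camera sees that capacitor's dot in the middle of the mirror, and finish while still holding the mirror steady at that angle. Leave the two other capacitors standing where they are and do not disturb the other things on the bench.

Things in the scene. Friction and masses are not known exactly. Their poses are not given: they have to be found in the camera images.
- fallen: The fallen capacitor: black box 30 x 42 x 70 mm (own x, y, z), 0.08 to 0.17 kg. Origin at the box centre. Own z runs from base to top, where two brass lugs stand up 5 mm (look only). It starts lying 42 mm high in the lane, own z level and roughly along the lane's +y, own x level towards the mirror side. Upright in the lane its origin is 38 mm above the bench.
- dot (a point): Centre of the white 16 mm dot on the fallen capacitor's +x face, at (15, 0, 17) mm in its frame: 55 mm above the bench once it stands.
- cap_a: An upright neighbour, same make as the fallen one, origin at the centre of its box; the three places in the lane are 125 mm apart and which one is fallen varies.
- cap_b: The other upright neighbour, likewise.
- lane: Fixed shallow grey tray, 62 mm (own x) by 462 mm (own y); origin at the centre of its underside on the bench. Floor 3 mm thick, rim all round 9 mm high and 6 mm thick, inner width 50 mm. Own +x points to the mirror side.
- mirror (a joint): Turn of the mirror about its upright axis, rad, 0 to 1.9, growing anticlockwise from above. Rests at 0 against its stop under a return spring (torque 0.02 + 0.04 N m per rad towards 0), springs back if released.
- tab (a point): Grip point on the mirror's axis, 108 mm above the bench, on an aluminium tab 26 mm wide (own x), 8 mm thick (own y), reaching from 82 to 128 mm above the bench straight above the mirror and turning with it. Own y is the mirror's normal, out of its reflecting face.
- mirror_centre (a point): Centre of the reflecting face on the upright axis, 55 mm above the bench; mirror 64 mm wide (own x), 48 mm high, upright; same axes as the tab. At joint 0 its normal is 10 degrees clockwise from the direction towards the lens, so it must be turned anticlockwise.
- lens (a point): Front of the small fixed camera's lens, 55 mm above the bench, 200 mm from the mirror's axis, looking at the mirror's centre; the camera's white body is 73 mm high. Axes: own -y points from the lens to the mirror.
- sight (a point): Imaginary aid at the mirror's centre, 55 mm above the bench: its own +x is the direction in which the camera's line of sight leaves the mirror after reflection. It turns 2 rad for each rad of the mirror. The camera sees the dot in the mirror's middle when this +x axis passes through the dot.
- multimeter: Bystander: red and black multimeter, 150 x 75 x 34 mm, lying on the bench, origin under its centre.
- screwdriver: Bystander: screwdriver lying on the bench.
- spool: Bystander: aluminium solder spool core, 56 mm across, 35 mm high, standing beyond the mirror; origin under its centre.
Things that resemble listed ones, but are neither listed nor needed, are in the scene too. Leave any blue or pink look-alike of the cap_b alone.

How it is judged:
On the way, in this order (a step that is already met when the one before it is completed fails the run):
1. the fallen capacitor stands upright in the lane, clear of its neighbours, dot towards the mirror, let go (angle between fallen's own z axis and vertical below 0.09 rad and z of fallen in the frame of lane between 0.032 and 0.044 m and x of fallen in the frame of lane between -0.02 and 0.02 m and y of fallen in the frame of lane between -0.22 and 0.22 m and x of dot in the frame of lane above 0.003 m and angle between the x axis of fallen and the x axis of lane, either way round below 0.35 rad and horizontal distance between fallen and cap_a above 0.044 m and horizontal distance between fallen and cap_b above 0.044 m and contact force between the fingers and fallen below 0.1 N and linear speed of fallen below 0.02 m/s), for 0.3 s.
2. the mirror is held so that the camera's reflected line of sight meets the dot (y of dot in the frame of sight between -0.02 and 0.02 m and x of dot in the frame of sight above 0.05 m and contact force between the fingers and mirror above 0.5 N and velocity of joint mirror between -0.05 and 0.05 rad/s), for 0.3 s.
At the end, for the whole second after the job is handed in: Fallen capacitor upright (0.09 rad) on the lane floor, 44 mm or more from its neighbours' centres, dot face to the mirror side (0.35 rad), not touched; reflected line of sight within 20 mm of the dot sideways; mirror still, pressed by the fingers over 0.5 N; neighbours upright (all of step 1 and all of step 2 and angle between each of cap_a, cap_b's own z axis and vertical below 0.09 rad); the arm keeps its last pose, push and grip.
It fails at once if a standing neighbour is tipped or shifted by more than 15 mm (distance of any of cap_a, cap_b from where it was at the start of the episode above 0.015 m or angle between any of cap_a, cap_b's own z axis and vertical above 0.35 rad).
It fails at once if a bystander is shifted by more than 20 mm (distance of any of multimeter, screwdriver, spool from where it was at the start of the episode above 0.02 m).
It also fails if it takes over 61 s, if anything falls off the work surface, if the arm or the gripper's body presses on something with over 40 N, if the wrist force passes 120 N, or if a joint passes its speed limit or range.

## Working session

There is one attempt and no reset: what is moved stays moved. The work goes in short steps, Python scripts to look and compute and a shell command to move; the robot and the scene stay as the last step left them, time stands still between calls to the robot, and variables do not carry over. Pictures are saved under pics/ and viewed, at most 10 in all, crops included, and the job is handed in when it is done.

```bash
mkdir -p pics; cat > h.py <<'E'
import numpy as np,cv2,pickle
from cell import r,vision
def snap(n,tag):
    d=vision.get_image(n); cv2.imwrite(f'pics/{tag}.png',d['img'][:,:,::-1]); pickle.dump(d,open(f'pics/{tag}.pkl','wb')); return d
def load(tag): return pickle.load(open(f'pics/{tag}.pkl','rb'))
def crop(tag,x0,y0,x1,y1,s):
    d=load(tag); c=cv2.resize(d['img'][y0:y1,x0:x1],None,fx=s,fy=s,interpolation=cv2.INTER_CUBIC); cv2.imwrite(f'pics/{tag}_c{x0}_{y0}.png',c[:,:,::-1])
def toz(d,u,v,z):
    T=d['cam_to_world'];k=np.linalg.inv(d['camera_matrix'])@[u,v,1]; w=T[:3,:3]@k; o=T[:3,3]; return o+w*(z-o[2])/w[2]
def proj(d,p):
    T=d['cam_to_world'];c=T[:3,:3].T@(np.array(p)-T[:3,3]); q=d['camera_matrix']@c; return q[:2]/q[2]
E
python3 - <<'E'
from h import *
for n in('top','side'):
    d=snap(n,n+'0'); print(n,d['cam_to_world'].round(3),d['camera_matrix'].round(1))
o=r.get_obs(); print({k:np.round(v,3) for k,v in o.items()})
E
```

```text
top [[-0.018 -0.991  0.133  0.397]
 [-1.     0.017 -0.009 -0.078]
 [ 0.006 -0.133 -0.991  1.427]
 [ 0.     0.     0.     1.   ]] [[492.2   0.  329.5]
 [  0.  492.2 203.7]
 [  0.    0.    1. ]]
side [[-0.966 -0.143  0.215  0.303]
 [-0.258  0.58  -0.773  0.847]
 [-0.015 -0.802 -0.597  0.83 ]
 [ 0.     0.     0.     1.   ]] [[453.6   0.  319.3]
 [  0.  453.6 198.7]
 [  0.    0.    1. ]]
{'time': np.float64(0.1), 'qpos': array([-1.367,  0.105,  0.097,  1.564, -0.   ,  1.353]), 'joint_velocities': array([-0.001, -0.002,  0.003,  0.   , -0.002, -0.   ]), 'tau': array([ 6.0000e-03, -5.5820e+01,  5.0472e+01,  1.3000e-02, -0.0000e+00,
        0.0000e+00]), 'tool_pos': array([ 0.246, -0.547,  0.231]), 'tool_rot': array([-3.071, -0.657, -0.   ]), 'ft_force': array([ 0.427, -0.614, -0.402]), 'moment': array([ 0.042, -0.01 ,  0.008]), 'gripper_force': np.float64(0.0), 'width': np.float64(0.086)}
```

View pics/top0.png

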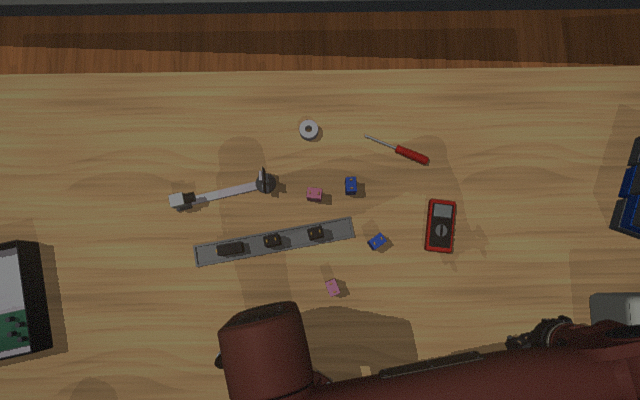

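View pics/side0.png

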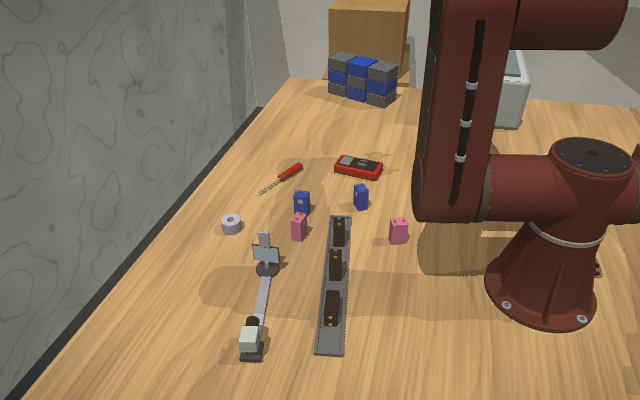

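```bash
python3 - <<'E'
from h import *
crop('top0',160,150,360,280,4)
crop('side0',220,200,380,370,3.5)
E
```

```text
(no output)
```

View pics/top0_c160_150.png

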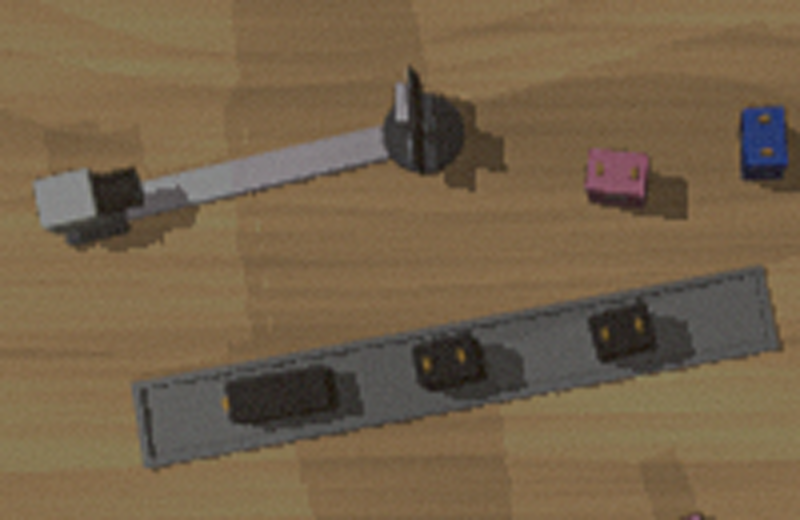

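View pics/side0_c220_200.png

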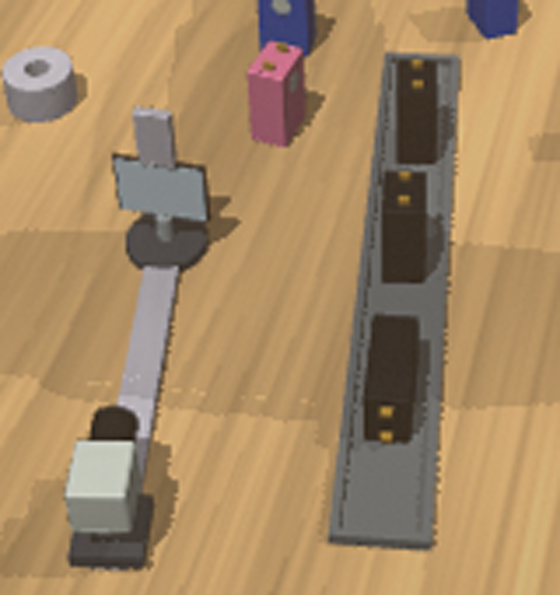

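```bash
cat >> h.py <<'E'
def tc(d,u,v,z): return toz(d,160+u/4,150+v/4,z)
def sc(d,u,v,z): return toz(d,220+u/3.5,200+v/3.5,z)
E
python3 - <<'E'
from h import *
d=load('top0');s=load('side0')
P=lambda n,p:print(n,(p*1000).round(1))
lc=[tc(d,*q,.009) for q in((135,383),(152,468),(780,347),(764,267))]
for i in lc:P('lanetop',i)
P('lane c',np.mean(lc,0)); a=(lc[0]+lc[1]-lc[2]-lc[3]);print('lane y ang from world y deg',np.degrees(np.arctan2(-a[0],a[1])),np.linalg.norm(a)/2)
lc=[sc(s,*q,.009) for q in((388,55),(459,58),(433,547),(330,542))]
for i in lc:P('side lane',i)
P('side lane c',np.mean(lc,0))
f=[tc(d,*q,.045) for q in((225,382),(330,367),(337,407),(232,423))]
for i in f:P('f',i)
P('fallen c',np.mean(f,0)); a=f[0]+f[3]-f[1]-f[2];print(np.degrees(np.arctan2(-a[0],a[1])),np.linalg.norm(a)/2)
fs=[sc(s,*q,.045) for q in((377,316),(419,317),(411,406),(367,404))]
P('fallen side c',np.mean(fs,0)); a=-fs[0]-fs[1]+fs[2]+fs[3];print(np.degrees(np.arctan2(-a[0],a[1])),np.linalg.norm(a)/2)
P('base top',tc(d,424,133,.01));P('base side',sc(s,167,243,.01))
P('tabtop side',sc(s,155,112,.128)); P('mirror c side',sc(s,161,187,.055))
m=[sc(s,*q,z) for q,z in(((115,154),.079),((208,170),.079),((122,207),.031),((209,220),.031))]
for i in m:P('mir corner',i)
P('lens body top side',tc(d,65,200,.073));P('cam top fr side',sc(s,104,470,.073))
P('lens bodies',tc(d,120,188,.055)); P('tip',tc(d,142,186,.055)); P('lens side',sc(s,113,420,.055))
P('capmid',tc(d,450,355,.073));P('capfar',tc(d,622,325,.073))
P('pink',tc(d,617,167,.073))
E
```

```text
lanetop [472.2 300.6   9. ]
lanetop [411.5 287.3   9. ]
lanetop [ 490.1 -162.8    9. ]
lanetop [ 548.2 -152.6    9. ]
lane c [480.5  68.1   9. ]
lane y ang from world y deg 9.712695359282517 0.4582285172502155
side lane [ 545.6 -144.5    9. ]
side lane [ 488.1 -154.7    9. ]
side lane [409.6 298.8   9. ]
side lane [469.4 310.6   9. ]
side lane c [478.2  77.5   9. ]
f [469.9 228.1  45. ]
f [479.1 154.9  45. ]
f [451.1 149.8  45. ]
f [441.3 222.9  45. ]
fallen c [460.4 188.9  45. ]
7.4217051907329745 0.07379411698042743
fallen side c [458.4 196.6  45. ]
9.075093515538708 0.07196024856672634
base top [650.6  93.3  10. ]
base side [647.9 103.6  10. ]
tabtop side [648.7  96.8 128. ]
mirror c side [652.1  93.8  55. ]
mir corner [684.3  93.5  79. ]
mir corner [615.6  93.2  79. ]
mir corner [682.9  96.7  31. ]
mir corner [618.  94.  31.]
lens body top side [596.3 334.3  73. ]
cam top fr side [594.2 339.1  73. ]
lens bodies [606.8 301.4  55. ]
tip [608. 286.  55.]
lens side [609.4 291.9  55. ]
capmid [484.3  67.9  73. ]
capfar [502.9 -50.5  73. ]
pink [613.1 -48.6  73. ]
```

```bash
cat >> h.py <<'E'
from scipy.spatial.transform import Rotation as Ro
L0=np.array([.4795,.072,0]); RL=Ro.from_euler('z',9.5,degrees=True).as_matrix()
R0=np.array([[0,1,0],[1,0,0],[0,0,-1.]])
def tgt(gl,phi,yaw=0):  # grasp point in lane frame (mm) -> TCP pos, R
    R=RL@Ro.from_euler('z',yaw,degrees=True).as_matrix()@Ro.from_euler('x',phi,degrees=True).as_matrix()@R0
    return L0+RL@np.array(gl)/1000+R[:,2]*.019,R
def row(p,R):
    o=r.get_obs();Rc=Ro.from_rotvec(o['tool_rot']).as_matrix();pc=o['tool_pos']
    return np.r_[Rc.T@(p-pc)*1000,Ro.from_matrix(Rc.T@R).as_rotvec()].round(3)
def lane(p): return RL.T@(np.array(p)-L0)*1000
E
python3 - <<'E'
from h import *
print(lane([.4595,.193,0]))
print(row(*tgt([0,140,200],0)),row(*tgt([0,140,150],-50)))
E
```

```text
[  0.24504828 122.6415099    0.        ]
[ 5.02313e+02 -6.04469e+02  5.04320e+01 -1.00000e-03 -1.00000e-03
 -1.31500e+00] [ 4.98617e+02 -5.90339e+02  9.36280e+01 -5.72000e-01 -7.41000e-01
 -1.22500e+00]
```

```bash
python3 -m pendant '[[[376,-266,0,0,0,-0.6,60],[376,-266,0,0,0,-0.6,60],[376,-266,0,0,0,-0.6,60],[376,-266,0,0,0,-0.6,60],[376,-266,0,0,0,-0.6,60],[376,-266,0,0,0,-0.6,60],[376,-266,0,0,0,-0.6,60],[502,-604,30,0,0,-1.315,60],[502,-604,30,0,0,-1.315,60],[502,-604,30,0,0,-1.315,60],[502,-604,30,0,0,-1.315,60],[502,-604,30,0,0,-1.315,60],[502,-604,30,0,0,-1.315,60],[502,-604,30,0,0,-1.315,60],[502,-604,30,0,0,-1.315,60]]]' 60
python3 - <<'E'
from h import *
print(r.get_obs()['qpos'].round(3),row(*tgt([0,140,140],-50)),row(*tgt([0,140,140],40)))
E
```

```text
time: 1.98
tool_pos: [0.4561, 0.2092, 0.2009]
tool_rot: [-2.028, -2.399, 0.001]
ft_force: [-0.1, 0.2, -0.2]
width: 0.0598
gripper_force: 0.0
[ 0.169 -0.2   -0.253  1.519 -0.     1.573] [-1.3712e+01  4.8800e-01  7.3144e+01 -0.0000e+00 -8.7200e-01  2.0000e-03] [ 1.3057e+01  5.3000e-01  7.5474e+01 -1.0000e-03  6.9900e-01  1.0000e-03]
```

```bash
python3 -m pendant '[[[13,0.5,40,0,0.7,0,60],[13,0.5,40,0,0.7,0,60],[13,0.5,40,0,0.7,0,60],[13,0.5,40,0,0.7,0,60],[13,0.5,40,0,0.7,0,60],[13,0.5,40,0,0.7,0,60]]]'
python3 - <<'E'
from h import *
print(r.get_obs()['qpos'].round(3),row(*tgt([0,140,180],40)),row(*tgt([0,140,130],-50)))
E
```

```text
time: 2.72
tool_pos: [0.4552, 0.2211, 0.1615]
tool_rot: [-1.646, -1.941, -0.599]
ft_force: [0.0, 0.2, -0.1]
width: 0.0603
gripper_force: 0.0
[-0.21  -0.093 -0.367  1.593  0.641  1.098] [ 3.393e+00 -6.530e-01 -2.293e+00  1.000e-03  1.000e-03 -1.000e-03] [-4.7733e+01 -6.3700e-01  1.7048e+01  0.0000e+00 -1.5700e+00 -2.0000e-03]
```

```bash
python3 -m pendant '[[[-48,-0.5,17,0,-1.57,0,60],[-48,-0.5,17,0,-1.57,0,60],[-48,-0.5,17,0,-1.57,0,60],[-48,-0.5,17,0,-1.57,0,60],[-48,-0.5,17,0,-1.57,0,60],[-48,-0.5,17,0,-1.57,0,60],[-48,-0.5,17,0,-1.57,0,60],[-48,-0.5,17,0,-1.57,0,60],[-48,-0.5,17,0,-1.57,0,60],[-48,-0.5,17,0,-1.57,0,60],[-48,-0.5,17,0,-1.57,0,60]]]'
python3 - <<'E'
from h import *
print(r.get_obs()['qpos'].round(3))
for z in(80,34):print(row(*tgt([0,140,z],-50)))
E
```

```text
time: 4.1
tool_pos: [0.4591, 0.1972, 0.1186]
tool_rot: [1.54, 1.818, -0.71]
ft_force: [0.8, -0.5, 0.2]
width: 0.0602
gripper_force: 0.0
[ 0.573  0.354 -0.044  1.606 -0.778  2.159]
[ 3.7867e+01 -6.9100e-01  3.3948e+01  3.0000e-03 -5.0000e-03 -2.0000e-03]
[ 7.2964e+01 -8.3400e-01  6.3682e+01  3.0000e-03 -5.0000e-03 -2.0000e-03]
```

```bash
python3 -m pendant '[[[38,-0.7,34,0,0,0,60],[38,-0.7,34,0,0,0,60],[73,-0.8,64,0,0,0,60],[73,-0.8,64,0,0,0,60],[73,-0.8,64,0,0,0,60],[73,-0.8,64,0,0,0,20],[73,-0.8,64,0,0,0,20],[73,-0.8,64,0,0,0,20],[73,-0.8,64,0,0,0,20],[73,-0.8,64,0,0,0,20]]]' 60
python3 - <<'E'
from h import *
d=snap('side','s1'); crop('s1',220,150,420,350,3)
o=r.get_obs();R=Ro.from_rotvec(o['tool_rot']).as_matrix(); print(lane(o['tool_pos']-R[:,2]*.019))
E
```

```text
time: 5.35
tool_pos: [0.4589, 0.1952, 0.022]
tool_rot: [1.538, 1.817, -0.712]
ft_force: [-1.1, 2.8, 6.7]
width: 0.0293
gripper_force: 59.6
[1.12621710e-02 1.39381709e+02 3.42667714e+01]
```

View pics/s1_c220_150.png

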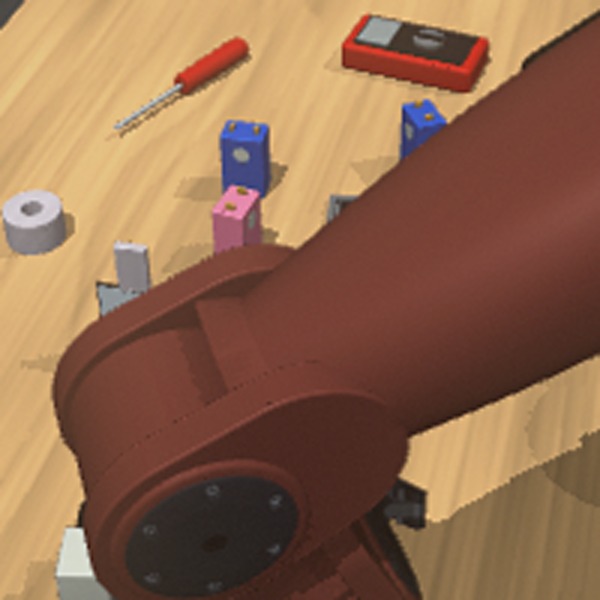

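```bash
python3 - <<'E'
from h import *
for a in(([0,142,80],-50),([0,140,80],-20),([0,138,80],10),([0,136,80],40),([0,136,62],40)):print(row(*tgt(*a)))
E
```

```text
[-3.3318e+01  5.1000e-02 -3.1490e+01  2.0000e-03 -3.0000e-03 -1.0000e-03]
[-2.5101e+01  4.5000e-02 -3.2482e+01  2.0000e-03  5.2100e-01 -1.0000e-03]
[-1.9418e+01  5.0000e-02 -3.7889e+01  2.0000e-03  1.0450e+00  0.0000e+00]
[-1.8137e+01  6.5000e-02 -4.5854e+01  3.0000e-03  1.5680e+00  1.0000e-03]
[-4.3790e+00  2.6000e-02 -3.4248e+01  3.0000e-03  1.5680e+00  1.0000e-03]
```

```bash
python3 -m pendant '[[[-17,0,-16,0,0,0,20],[-33,0,-31.5,0,0,0,20],[-30,0,-32,0,0.17,0,20],[-28,0,-32,0,0.34,0,20],[-25,0,-32.5,0,0.52,0,20],[-23,0,-34,0,0.69,0,20],[-21,0,-36,0,0.87,0,20],[-19.5,0,-38,0,1.045,0,20],[-19,0,-40.5,0,1.22,0,20],[-18.5,0,-43,0,1.4,0,20],[-18,0,-46,0,1.57,0,20],[-18,0,-46,0,1.57,0,20],[-11,0,-40,0,1.57,0,20],[-4.5,0,-34,0,1.57,0,20],[-4.5,0,-34,0,1.57,0,20]]]'
python3 - <<'E'
from h import *
d=snap('side','s2');d=snap('top','t2')
crop('s2',220,200,420,350,4)
o=r.get_obs();R=Ro.from_rotvec(o['tool_rot']).as_matrix(); print(lane(o['tool_pos']-R[:,2]*.019))
print(o['qpos'])
for z in(58,55,52):print(row(*tgt([0,136,z],40)))
E
```

```text
time: 7.28
tool_pos: [0.4535, 0.2181, 0.0452]
tool_rot: [-1.641, -1.942, -0.598]
ft_force: [0.3, 0.1, -0.7]
width: 0.029
gripper_force: 59.6
[ -1.04195923 135.84738079  60.42189895]
[-0.21725801  0.01741209 -0.48075964  1.37780947  0.63953789  1.08444947]
[-1.466e+00  1.051e+00  1.951e+00 -1.000e-03 -1.000e-03  1.000e-03]
[-3.397e+00  1.050e+00  4.247e+00 -1.000e-03 -1.000e-03  1.000e-03]
[-5.328e+00  1.049e+00  6.543e+00 -1.000e-03 -1.000e-03  1.000e-03]
```

View pics/s2_c220_200.png

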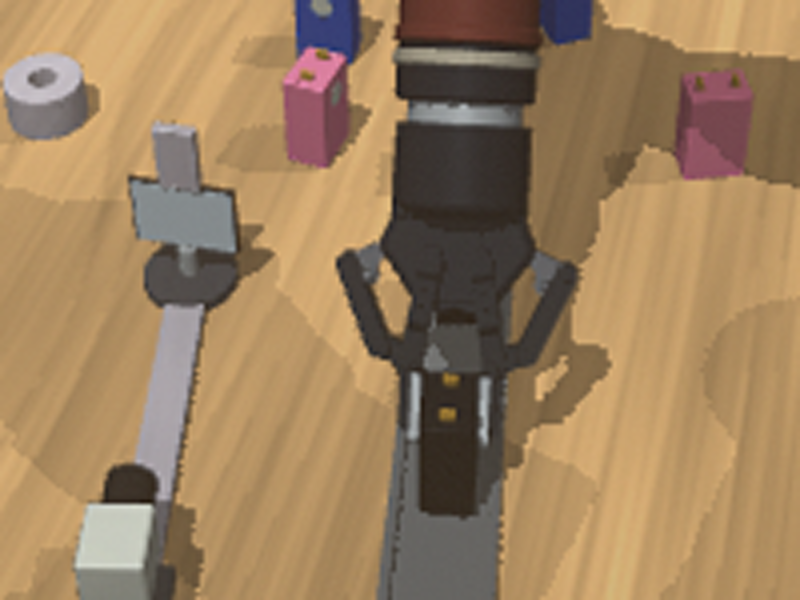

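```bash
python3 -m pendant '[[[-1,1,1.2,0,0,0,20],[-1.5,1,2,0,0,0,20],[-2,1,2.7,0,0,0,20],[-2,1,2.7,0,0,0,20]]]'; python3 -m pendant '[[[-0.65,0,0.75,0,0,0,20],[-1.3,0,1.5,0,0,0,20],[-1.3,0,1.5,0,0,0,20]]]'; python3 - <<'E'
from h import *
o=r.get_obs();R=Ro.from_rotvec(o['tool_rot']).as_matrix(); print(lane(o['tool_pos']-R[:,2]*.019))
E
```

```text
time: 7.88
tool_pos: [0.4551, 0.2177, 0.0422]
tool_rot: [-1.643, -1.94, -0.599]
ft_force: [-0.5, 0.2, -1.9]
width: 0.0294
gripper_force: 59.6
time: 8.25
tool_pos: [0.4552, 0.2177, 0.0405]
tool_rot: [-1.643, -1.94, -0.6]
ft_force: [-0.0, -0.1, 1.3]
width: 0.0294
gripper_force: 59.8
[1.20079356e-01 1.35429465e+02 5.50180222e+01]
```

```bash
for i in 1 2; do python3 -m pendant '[[[-0.65,0,0.75,0,0,0,20],[-0.65,0,0.75,0,0,0,20],[-0.65,0,0.75,0,0,0,20]]]'|egrep 'pos|ft'; done
```

```text
tool_pos: [0.4553, 0.2177, 0.0404]
ft_force: [-5.3, -5.7, 12.8]
tool_pos: [0.4554, 0.2177, 0.0404]
ft_force: [-8.7, -8.4, 21.9]
```

```bash
python3 -m pendant '[[[1,0,-1.2,0,0,0,20],[1,0,-1.2,0,0,0,34],[1,0,-1.2,0,0,0,40],[1,0,-1.2,0,0,0,50],[1,0,-1.2,0,0,0,55],[1,0,-1.2,0,0,0,55],[1,0,-20,0,0,0,55],[1,0,-50,0,0,0,55],[1,0,-100,0,0,0,55],[1,0,-150,0,0,0,55],[1,0,-150,0,0,0,55]]]'
python3 - <<'E'
from h import *
d=snap('side','s3');d=snap('top','t3')
a=load('s3')['img'][200:350,220:400];b=load('t3')['img'][150:280,160:360]
a=cv2.resize(a,None,fx=2.2,fy=2.2,interpolation=2);b=cv2.resize(b,None,fx=2,fy=2,interpolation=2)
c=np.zeros((600,400,3),np.uint8);c[:330,:396]=a;c[335:595,:400]=b;cv2.imwrite('pics/both3.png',c[:,:,::-1])
E
```

```text
time: 10.38
tool_pos: [0.4731, 0.1209, 0.156]
tool_rot: [-1.646, -1.943, -0.603]
ft_force: [0.0, 0.7, -0.0]
width: 0.0548
gripper_force: 0.0
```

View pics/both3.png

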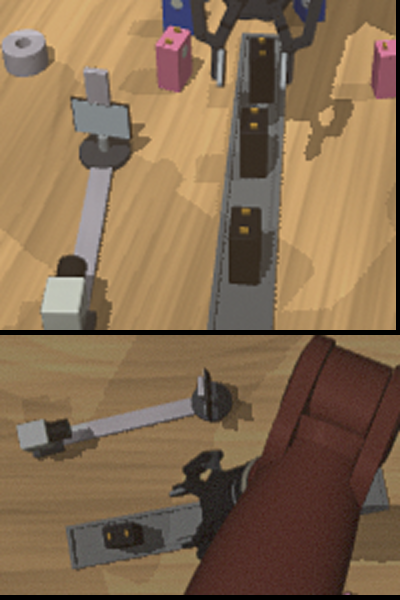

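```bash
python3 - <<'E'
from h import *
d=load('t3');s=load('s3');d0=load('top0');s0=load('side0')
ct=(toz(d,216,250.5,.078)+toz(d,223,250.5,.078))/2; cs=(toz(s,331.8,296.4,.078)+toz(s,330.5,304.5,.078))/2
print('cap',ct,cs,lane(ct),lane(cs))
ang=lambda v:np.degrees(np.arctan2(v[1],v[0]))
st=[tc(d0,385,142,.002),tc(d0,140,200,.002)];print('strip top',st,ang(st[1]-st[0]))
st=[sc(s0,162,268,.002),sc(s0,137,400,.002)];print('strip side',st,ang(st[1]-st[0]))
ex=RL[:,0]*.015
for n,c,m in(('top',ct,np.array([.6506,.0945,0])),('side',cs,np.array([.650,.100,0]))):
    a=ang(c+ex-m); print(n,'dot ang',a,'normal',(a+102.6)/2,np.linalg.norm((c+ex-m)[:2]))
# tool target at joint 0: tool y at angle 92.6
R=Ro.from_euler('z',92.6,degrees=True).as_matrix()@np.array([[0,1,0],[-1,0,0],[0,0,1.]]).T@np.eye(3)
y=np.array([np.cos(np.radians(92.6)),np.sin(np.radians(92.6)),0]);z=np.array([0,0,-1.]);R=np.c_[np.cross(y,z),y,z]
for h in(.26,.175,.11):print(row(np.array([.650,.097,h-.019]),R))
print(r.get_obs()['qpos'])
E
```

```text
cap [0.45440201 0.21180231 0.078     ] [0.4560159  0.21852017 0.078     ] [ -1.6797489  142.02736986  78.        ] [  1.02077453 148.38672507  78.        ]
strip top [array([0.64576577, 0.12282776, 0.002     ]), array([0.60577581, 0.30134437, 0.002     ])] 102.62651923898677
strip side [array([0.64622294, 0.12042832, 0.002     ]), array([0.62115649, 0.23500073, 0.002     ])] 102.34086940833595
top dot ang 146.5638422028834 normal 124.5819211014417 0.21738003531704447
side dot ang 145.97125905163566 normal 124.28562952581782 0.21621515394983398
[  14.253  172.089 -102.374    0.506   -0.57    -1.387]
[-40.488 172.066 -37.348   0.506  -0.57   -1.387]
[-82.348 172.049  12.379   0.506  -0.57   -1.387]
[-0.39554224  0.02676849 -0.27688779  1.68792481  0.57695441  0.88331849]
```

```bash
python3 -m pendant '[[[0,0,-40,0,0,0,60],[14,172,-102,0.506,-0.57,-1.387,60],[14,172,-102,0.506,-0.57,-1.387,60],[14,172,-102,0.506,-0.57,-1.387,60],[14,172,-102,0.506,-0.57,-1.387,60],[14,172,-102,0.506,-0.57,-1.387,60],[14,172,-102,0.506,-0.57,-1.387,60],[14,172,-102,0.506,-0.57,-1.387,60],[14,172,-102,0.506,-0.57,-1.387,60],[14,172,-102,0.506,-0.57,-1.387,60],[14,172,-102,0.506,-0.57,-1.387,60],[14,172,-102,0.506,-0.57,-1.387,60],[14,172,-102,0.506,-0.57,-1.387,60]]]'
python3 - <<'E'
from h import *
y=np.array([np.cos(np.radians(92.6)),np.sin(np.radians(92.6)),0]);z=np.array([0,0,-1.]);R=np.c_[np.cross(y,z),y,z]
for h in(.26,.112):print(row(np.array([.650,.097,h-.019]),R))
print(r.get_obs()['qpos'])
d=snap('side','s4');crop('s4',200,130,350,300,3.5)
E
```

```text
time: 12.1
tool_pos: [0.6499, 0.0969, 0.24]
tool_rot: [0.068, -3.139, -0.002]
ft_force: [1.0, 0.8, -0.2]
width: 0.0601
gripper_force: 0.0
[-0.072  0.1   -0.996  0.001 -0.002 -0.002]
[-3.70000e-01 -1.16000e-01  1.47003e+02  1.00000e-03 -2.00000e-03
 -2.00000e-03]
[-5.11212960e-02  2.89582230e-01  3.20759109e-01  1.60411574e+00
  1.26118969e-03 -9.46818131e-02]
```

View pics/s4_c200_130.png

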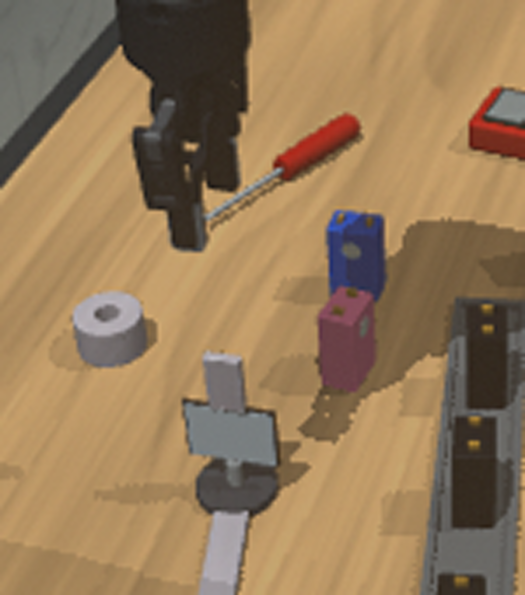

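```bash
python3 -m pendant '[[[0,0,50,0,0,0,60],[0,0,100,0,0,0,60],[0,0,147,0,0,0,60],[0,0,147,0,0,0,60],[0,0,147,0,0,0,0],[0,0,147,0,0,0,0],[0,0,147,0,0,0,0],[0,0,147,0,0,0,0],[0,0,147,0,0,0,0],[0,0,147,0,0,0,0],[0,0,147,0,0,0,0]]]' 30
python3 - <<'E'
from h import *
print(r.get_obs()['moment'])
d=snap('side','s5');crop('s5',200,150,350,320,3.5)
E
```

```text
time: 13.52
tool_pos: [0.651, 0.0963, 0.096]
tool_rot: [-0.071, 3.138, -0.002]
ft_force: [-0.4, -4.5, 5.0]
width: 0.0073
gripper_force: 34.3
[-0.85089957  0.0917037   0.01933638]
```

View pics/s5_c200_150.png

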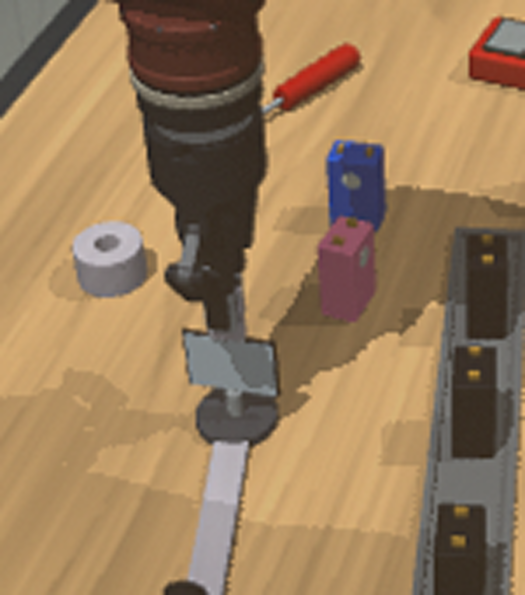

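```bash
python3 -m pendant '[[[0,0,0,0,0,-0.08,0],[0,0,0,0,0,-0.16,0],[0,0,0,0,0,-0.24,0],[0,0,0,0,0,-0.32,0],[0,0,0,0,0,-0.4,0],[0,0,0,0,0,-0.48,0],[0,0,0,0,0,-0.555,0],[0,0,0,0,0,-0.555,0],[0,0,0,0,0,-0.555,0],[0,0,0,0,0,-0.555,0]]]'
python3 - <<'E'
from h import *
o=r.get_obs();y=Ro.from_rotvec(o['tool_rot']).as_matrix()[:,1];print(np.degrees(np.arctan2(y[1],y[0])),o['moment'])
d=snap('side','s6');snap('top','t6');crop('s6',220,170,360,320,4)
E
```

```text
time: 14.82
tool_pos: [0.6511, 0.0962, 0.0961]
tool_rot: [-0.928, 2.999, -0.003]
ft_force: [0.0, -4.8, 5.9]
width: 0.0075
gripper_force: 34.2
124.38909360327193 [-0.90084444  0.14165214 -0.06322287]
```

View pics/s6_c220_170.png

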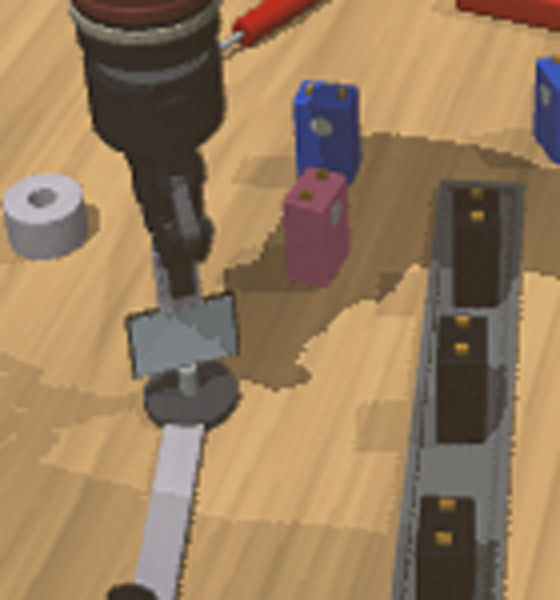

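```bash
python3 - <<'E'
from h import *
s=load('s6')
for (a,b,z) in (((127,317),(236,293),.079),((137,377),(239,353),.031)):
    p,q=[toz(s,220+u/4,170+v/4,z) for u,v in(a,b)]; w=p-q
    print(np.degrees(np.arctan2(w[1],w[0]))+90,np.linalg.norm(w),(p+q)/2)
E
```

```text
122.52642766840393 0.06771563909888212 [0.65138065 0.09353116 0.079     ]
123.07320970393741 0.06507113599525963 [0.65044981 0.09622867 0.031     ]
```

```bash
python3 -c "
from cell import close_job
print(close_job())"
```

```text
the job is handed in; nothing more can be done
None
```

The fallen capacitor is standing upright in the lane and released, with the neighbours still standing. The gripper is holding the mirror at about 124° (its normal, seen from above), within about 1° of the angle I worked out for the dot. The job is handed in, but the system returned no verdict, and I judged the mirror angle from the two cameras rather than the little camera's own view.

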